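Line up the quarter-turn fastener and hold the access panel shut

TASK

The access panel on top of the white pump module stands ajar on its spring. Turn the red wing of its quarter-turn fastener until the wing lines up with the two black marks on the panel, so that its foot can enter the slot below, then push the front of the panel down until it lies flush and firmly against its frame. Finish while still holding the panel pressed there with moderate force (it springs open when let go), and leave the bottle, timer and forceps around it where they are.

Things in the scene. Friction and masses are not known exactly. Their poses are not given: they have to be found in the camera images.
- module: white pump module, a box 180 (its x) x 200 (its y) x 75 mm high, fixed to the bench. Origin: centre of its underside on the bench; x points from its front (the side nearer the robot, with vent and green lamp) to its back, z up. The rim round its top is 75 mm high; the shut panel lies level with it
- frame: dark steel deck inside the module under the panel, its top 70 mm above the bench; the shut panel lies on it. It has a slot 31 x 12 mm, long from front to back, under the fastener. Same origin and axes as the module
- panel (a joint): angle of the bare-metal access panel (150 x 172 x 5 mm), rad: 0 shut and flush, 0.12 its upper stop, where a spring holds it at the start. Hinge axis along the module's y, 74 mm behind and 70 mm above its origin; the front edge, 150 mm from it, stands 18 mm up. About 6 N on the press pad brings it down, more presses it on the frame; fastener not lined up: its foot catches at about 0.08
- fastener (a joint): fastener angle in the panel, rad: 0 is with the wing in line with the black marks (along the module's x), positive counter-clockwise from above. Starts at 0.65 to 1.4: turn it clockwise to 0. No stop at 0 (it runs on to -0.7); friction about 0.05 N m; stays where it is left. The foot passes the slot within about 0.19 of 0
- wing_centre (a point): centre of the red plastic wing, an upright bar 34 mm long, 9 mm thick, 4 to 30 mm above the panel, on a steel disc 36 mm across, 3 mm high. The point is on the turning axis, 17 mm above the panel's top, on its middle line, 119 mm in front of the hinge. At angle 0 its x axis (along the wing) lies along the module's x. The panel round it is bare
- press_pad (a point): middle of the top of a round black rubber pad, 28 mm across, 2 mm above the panel, near its front edge, 55 mm left (module's +y) of the fastener, 128 mm in front of the hinge: a good place to push down. It takes about 6 N here just to shut the panel; hold it with some 10 to 20 N, so that it bears firmly on the frame
- lysis_bottle: white reagent bottle with orange cap, 46 mm across and 92 mm high, standing right of the module; origin at the centre of its underside, its z axis up
- timer: white lab timer, 62 x 66 x 18 mm, lying on the bench to the right; origin at the centre of its underside
- forceps: steel forceps, 122 mm long, 9 mm high, lying left of the module; origin at the centre of its underside

How it is judged:
By the outcome, as a careful person would: the job done as asked, in the order asked, and still so for the second after the job is handed in, while the arm keeps its last pose, push and grip.
It also fails if it takes over 45 s, if anything falls off the work surface, if the arm or the gripper's body presses on something with over 40 N, if the wrist force passes 120 N, or if a joint passes its speed limit or range.

ROBOT

A 6-joint arm with a two-finger parallel gripper is mounted at the origin on a cart in front of the work surface, level with it; the furniture and walls round the work are solid. World frame = base frame: x ahead of the robot, y to its left, z up, the work surface at z = 0. Lengths are in m, angles in rad, forces in N, time in s.
With the tool pointing down it reaches from about 0.3 to 0.95 m from the base axis. Payload 3.1 kg.
Tool frame: the origin (TCP) lies midway between the tips of the shut fingers; the grasp point (between the pads) lies 19 mm behind it; z points along the fingers, y is the direction in which the jaws open and shut (so a half turn about z gives the same grasp; the last joint's range is limited). The gripper opens to 85 mm and grips with 20 to 120 N. Pads are 22 mm wide; open, the fingers measure 114 mm over their backs; the gripper's body (76 mm by 85 mm) begins 54 mm behind the grasp point. The pads swing forward as they close: fully open they stand 13 mm farther back than shut.
Start: joints at [1.174, 0.308, 1.634, -0, 1.2, -0.07], TCP at [0.201, 0.592, 0.231] pointing down, gripper open.
Joint ranges: [-3.06, 3.06], [-0.79, 1.96], [0.05, 2.63], [-1.19, 4.34], [0.05, 2.64], [-2.94, 2.94]. Speed limits (rad/s): [2.79, 2.79, 3.14, 3.14, 3.14, 3.14].

INTERFACE

Orientations are given as a rotation vector (axis times angle).
In Python, from station import manip gives the robot as it stands.
- The arm moves only by the tool apply_moves, never from a script. Its arguments are lists of equal length, an entry for each row: "linear": the shift along the tool's x, y, z in mm, a list of three; "roll": the turn about the tool's z in degrees; "jaw": the finger opening in mm, from 0 to 85.4. A call has 1 to 10 rows; each row is the pose to reach, as a shift and turn from the pose commanded when the call began, along the tool's axes at that moment; what a row does not reach only later rows make up. A row lasts 1/12 s, in which the tool goes at most 41.7 mm and 7.16 degrees, less where a joint would pass 70% of its speed; a pose out of reach is approached as far as the arm can. A call with a gripper value outside its range is refused whole. The fingers move at their own pace and stop on an object; the grip force is fixed at half the most. Time passes only in rows, so rows that repeat a pose let the fingers close. It gives the time, the measured TCP pose, the force and the opening at its end, in the units of the state.
- manip.state(): the state, without advancing time (a new reading comes with each control period).
- manip.capture(name): name is "side" or "top" or "wrist"; returns a dict with "image" (480x640x3 uint8, red, green, blue), "z_map" (480x640 float32, m along the optical axis (not along the pixel's ray), 0 where there is no reading), "vfov" (degrees; the focal length in pixels is half the picture's height over the tangent of half this angle, whatever the lens; pixels are square), "cx", "cy" (the principal point, pixels), "dist_coeffs" ([k1, k2, p1, p2, k3] as OpenCV has them; the pictures are not rectified), "rvec" (rotation vector, rad) and "tvec" (3), from world to camera coordinates, as OpenCV has them. Camera axes: x right, y down, z forward; pixel columns grow to the right and rows downward; lengths in m; the calibration is good to about 2 mm. A picture is of the moment at which its call begins.
- manip.job_done(): hands the job in, once; it reports no verdict.
The state is a dict: "time_s": time; "joints": joint angles; "joint_velocities": joint speeds; "joint_efforts": joint torques, N m; "position": TCP position; "tool_rot": TCP orientation; "contact_force": force on the tool from outside, world axes, zero at the start; "torque": the same for the moment, N m; "grip_width": finger opening in m.
Only numpy, scipy, OpenCV 4.12 (cv2) and the standard library are available. Lean on these libraries where they do the work, as an engineer would, in place of code of your own. Each camera call takes 0.05 s, during which the arm holds its last target.

## Working session

There is one attempt and no reset: what is moved stays moved. The work goes in short steps, Python scripts to look and compute and a tool call to move; the robot and the scene stay as the last step left them, time stands still between calls to the robot, and variables do not carry over. Pictures are saved under pics/ and viewed, and the job is handed in when it is done.

Besides the shell and the picture viewer there is one more tool, called after "Emit:" as a command line: name --pt "numbers of a row" for each row, then --argument value for the rest. apply_moves: Moves the arm, as the interface text tells. Its arguments: {"type":"object","properties":{"linear":{"type":"array"},"roll":{"type":"array"},"jaw":{"type":"array"}},"required":["linear","roll","jaw"]}

```bash
mkdir -p pics; cat > h.py <<'E'
import numpy as np, cv2
from station import manip
def cap(n,fn=None):
    c=manip.capture(n)
    if fn: cv2.imwrite('pics/'+fn,cv2.cvtColor(c['image'],cv2.COLOR_RGB2BGR))
    f=240/np.tan(np.radians(c['vfov'])/2)
    c['K']=np.array([[f,0,c['cx']],[0,f,c['cy']],[0,0,1]]);c['D']=np.array(c['dist_coeffs'],float)
    c['R']=cv2.Rodrigues(np.array(c['rvec'],float))[0];c['t']=np.array(c['tvec'],float).ravel()
    return c
def ray(c,uv):
    p=cv2.undistortPoints(np.array(uv,float).reshape(-1,1,2),c['K'],c['D']).reshape(-1,2)
    d=np.c_[p,np.ones(len(p))]@c['R']; return -c['R'].T@c['t'],d
def onz(c,uv,z):
    o,d=ray(c,uv); return o+d*((z-o[2])/d[:,2])[:,None]
def proj(c,P):
    return cv2.projectPoints(np.array(P,float).reshape(-1,1,3),c['R'],c['t'],c['K'],c['D'])[0].reshape(-1,2)
E
python3 - <<'E'
from h import *
for n in ['top','side','wrist']:
    c=cap(n,n+'1.png'); print(n,c['K'][0,0],c['D'],-c['R'].T@c['t'],c['R'][2])
print(manip.state())
E
```

```text
top 543.7571126401803 [-0.03613271  0.          0.          0.          0.        ] [0.40028075 0.11678138 1.08195963] [ 0.11490806 -0.00377711 -0.99336895]
side 466.2426296179869 [-0.04484663  0.          0.          0.          0.        ] [-0.04276893 -0.65944193  0.54489584] [ 0.52967137  0.73500188 -0.4233444 ]
wrist 426.6241229160334 [0.02848905 0.         0.         0.         0.        ] [0.12567572 0.61622253 0.37219332] [ 0.29174816 -0.10138479 -0.95110679]
{'time_s': 0.15, 'joints': array([ 1.17428273e+00,  3.08823433e-01,  1.63490283e+00,  1.16826400e-05,
        1.19970608e+00, -6.97010475e-02]), 'joint_velocities': array([ 0.00025466, -0.0015306 , -0.00539592, -0.00041114,  0.00012119,
       -0.00153635]), 'joint_efforts': array([-3.36424491e-04, -4.15801978e+01, -2.77146184e+01, -2.83901960e-05,
        6.03321445e-03,  1.90954870e-05]), 'position': array([0.20041136, 0.59130678, 0.23029528]), 'tool_rot': array([-5.11009953e-01, -3.09931102e+00,  2.80728255e-03]), 'contact_force': array([-0.51588579,  0.18069088,  0.36142728]), 'torque': array([-0.0145788 ,  0.02991808, -0.0035936 ]), 'grip_width': 0.08543002138691186}
```

View pics/top1.png

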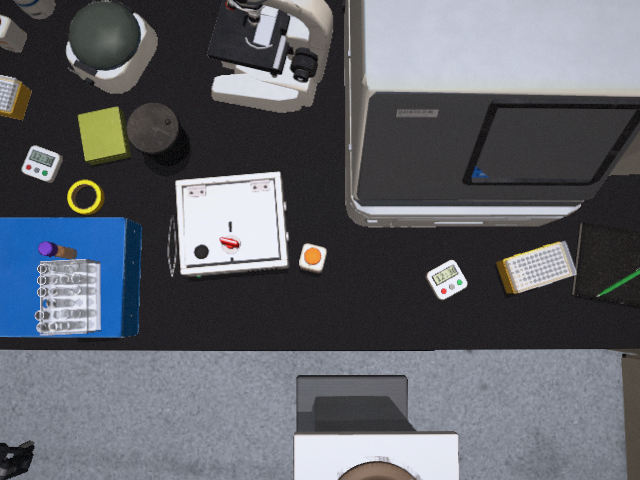

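View pics/side1.png

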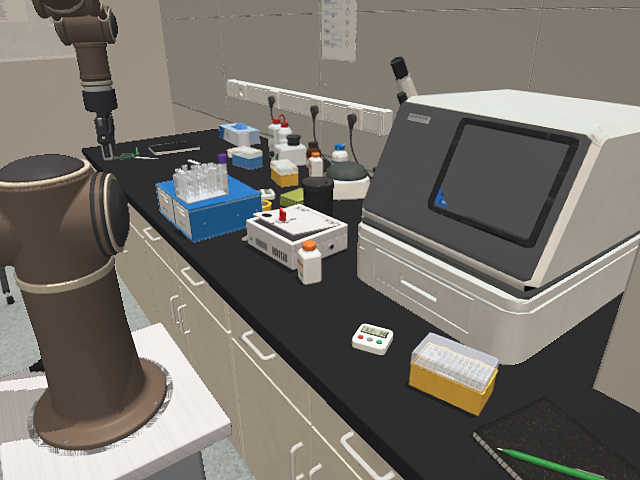

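The top view shows the module at about (178–288, 172–278), the wing at (230,242), the pad at (201,251) and the bottle at (312,257). I'll zoom in and measure.

```bash
python3 - <<'E'
from h import *
c=cap('top'); im=cv2.cvtColor(c['image'],cv2.COLOR_RGB2BGR)
cv2.imwrite('pics/top_z.png',cv2.resize(im[160:290,160:335],None,fx=4.5,fy=4.5,interpolation=cv2.INTER_CUBIC))
hsv=cv2.cvtColor(im,cv2.COLOR_BGR2HSV)
red=(((hsv[...,0]<6)|(hsv[...,0]>174))&(hsv[...,1]>120)&(hsv[...,2]>80)).astype(np.uint8)
red[:,:178]=0;red[:,285:]=0;red[:172]=0;red[278:]=0
v,u=np.nonzero(red);print('red',len(u),u.mean(),v.mean(),cv2.minAreaRect(np.c_[u,v].astype(np.float32)))
z=c['z_map']
P=[]
vv,uu=np.mgrid[160:290,165:300]; uv=np.c_[uu.ravel(),vv.ravel()]
o,d=ray(c,uv); X=o+d*z[160:290,165:300].ravel()[:,None]
print('zmap wing', z[235:250:3,222:240:3])
# rim: bright white at height .07-.08
b=im[160:290,165:300].reshape(-1,3).min(1)
m=(X[:,2]>0.065)&(X[:,2]<0.1)
r=cv2.minAreaRect(X[m][:,:2].astype(np.float32)*1000);print(m.sum(),r)
dark=(im.max(2)<60).astype(np.uint8);dark[:,:183]=0;dark[:,283:]=0;dark[:180]=0;dark[268:]=0
n,l,s,ce=cv2.connectedComponentsWithStats(dark)
for i in range(1,n):
    if s[i,4]>5: print(s[i],ce[i],onz(c,ce[i],0.09)[0])
print('wing@.11',onz(c,[[u.mean(),v.mean()]],0.105))
E
```

```text
red 96 229.82291666666666 243.19791666666666 ((229.2000274658203, 242.6000213623047), (18.782970428466797, 8.944271087646484), 26.56505012512207)
zmap wing [[1.0016115  1.0031495  0.99849284 1.0022241  0.99877524 1.0041164 ]
 [0.97180367 0.9703002  0.9735306  0.99046934 0.99373215 0.99609554]
 [0.97098804 0.96730113 0.9671891  0.9666082  0.9688296  0.9697789 ]
 [0.99697757 0.9852342  0.98045033 0.9719568  0.9686487  0.97306424]
 [0.99575603 0.9936101  0.9859865  0.986325   0.993779   0.9896458 ]]
9868 ((555.9569091796875, 263.3697204589844), (180.75604248046875, 221.47755432128906), 4.918813228607178)
[230 223   1   8   8] [230.  226.5] [0.54361976 0.27281134 0.09      ]
[195 245  13  14 134] [200.99253731 251.61940299] [0.49716088 0.32531925 0.09      ]
wing@.11 [[0.51094789 0.27025671 0.105     ]]
```

View pics/top_z.png

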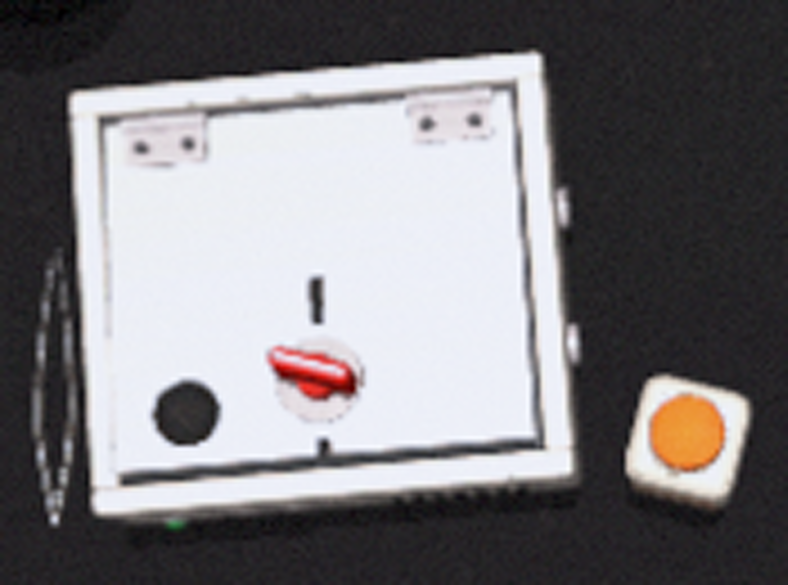

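```bash
python3 - <<'E'
from h import *
c=cap('top')
f=lambda a:(np.array(a,float)+.5)/4.5-.5+160
cor=onz(c,f([[70,95],[542,52],[578,480],[95,512]]),.075); print(cor)
for a,b in [(0,3),(1,2)]: d=cor[a]-cor[b];print(np.degrees(np.arctan2(d[1],d[0])),np.linalg.norm(d))
for a,b in [(0,1),(3,2)]: d=cor[a]-cor[b];print(np.degrees(np.arctan2(-d[0],d[1])),np.linalg.norm(d))
print('cen',cor.mean(0))
mk=np.vstack([onz(c,f([[317,300]]),.0865),onz(c,f([[323,447]]),.092)]);d=mk[0]-mk[1];print(mk,np.degrees(np.arctan2(d[1],d[0])))
w=onz(c,f([[270,355],[355,380]]),.118);d=w[0]-w[1];print(w,np.degrees(np.arctan2(d[1],d[0])),np.linalg.norm(d))
z=c['z_map'];vv,uu=np.mgrid[200:350,0:150];o,dd=ray(c,np.c_[uu.ravel(),vv.ravel()]);X=o+dd*z[200:350,:150].ravel()[:,None]
print('rack max z',np.percentile(X[:,2],[50,99,100]),X[X[:,2]>.12].min(0),X[X[:,2]>.12].max(0), X[X[:,2]>.06].min(0))
th=np.radians(4.5)
s=manip.state();print(s['position'])
E
```

```text
[[0.63345511 0.3806774  0.075     ]
 [0.65151248 0.18218187 0.075     ]
 [0.47114704 0.16619276 0.075     ]
 [0.45810088 0.3652646  0.075     ]]
5.023116051796983 0.17603028808251178
5.065937725549136 0.18107275538963297
5.197955344485364 0.19931518737549256
3.7495146366672265 0.19949887434045596
cen [0.55355388 0.27357916 0.075     ]
[[0.54454055 0.27326607 0.0865    ]
 [0.48346857 0.26895398 0.092     ]] 4.0387649921164455
[[0.51794365 0.28662805 0.118     ]
 [0.50791782 0.25268904 0.118     ]] 73.54248020034994 0.03538889770709227
rack max z [0.09837807 0.19863448 1.08195963] [0.35088707 0.11678138 0.12005263] [0.50495    0.58530986 1.08195963] [0.34200489 0.11678138 0.06002895]
[0.20050982 0.59154576 0.23067435]
```

Emit:
apply_moves --pt "-30 -29 -20" --pt "-60 -58 -40" --pt "-90 -87 -45" --pt "-122 -116 -45" --pt "-156 -148 -45" --pt "-196 -158 -45" --pt "-236 -166 -45" --pt "-276 -175 -45" --pt "-316 -184 -45" --pt "-356 -194 -45" --roll '[7,14,21,28,35,42,49,56,63,70]' --jaw '[85,85,80,70,60,50,45,45,45,45]'

```text
time_s: 1.08
position: [0.4678, 0.2983, 0.2765]
tool_rot: [2.204, 2.239, 0.001]
contact_force: [0.4, 0.9, 0.0]
grip_width: 0.0452
```

```bash
cat >> h.py <<'E'
def tool(goal):
    s=manip.state();R=cv2.Rodrigues(np.array(s['tool_rot']))[0]
    print('pos',s['position'].round(4),'yaw_y',np.degrees(np.arctan2(R[1,1],R[0,1])).round(2),'z',R[:,2].round(3),'F',s['contact_force'].round(2),'T',s['torque'].round(3),'w',s['grip_width'],'t',s['time_s'],'q6',s['joints'][5].round(3))
    if goal is not None: print('tool shift mm',(R.T@(np.array(goal)-s['position'])*1000).round(1))
E
python3 -c "
from h import *
tool([.512,.27,.24])"
```

```text
pos [0.4678 0.2983 0.2765] yaw_y 0.92 z [ 0.001  0.    -1.   ] F [0.35 0.88 0.01] T [ 0.058  0.006 -0.049] w 0.04517072936364671 t 1.0833 q6 0.473
tool shift mm [-29.   43.7  36.5]
```

Emit:
apply_moves --pt "-15 22 18" --pt "-29 43 36" --pt "-29 43 36" --pt "-29 43 36" --roll '[7,14,17.5,17.5]' --jaw '[45,45,45,45]'

```text
time_s: 1.42
position: [0.5102, 0.27, 0.2383]
tool_rot: [-2.516, -1.88, 0.006]
contact_force: [0.3, 0.4, 0.5]
grip_width: 0.0451
```

```bash
python3 -c "
from h import *
tool([.512,.27,.24])
c=cap('wrist','w2.png');cap('top','t2.png')
print(-c['R'].T@c['t'], proj(c,[[.5122,.2702,.119],[.5122,.2702,.24]]))"
```

```text
pos [0.5102 0.27   0.2383] yaw_y -16.44 z [-0.003 -0.001 -1.   ] F [0.31 0.43 0.48] T [-0.026  0.028  0.007] w 0.04512174667704181 t 1.4167 q6 0.698
tool shift mm [ 0.5  1.8 -1.7]
[0.53313836 0.34543663 0.38014736] [[326.47150535 225.75696496]
 [327.90497702 319.78974606]]
```

View pics/w2.png

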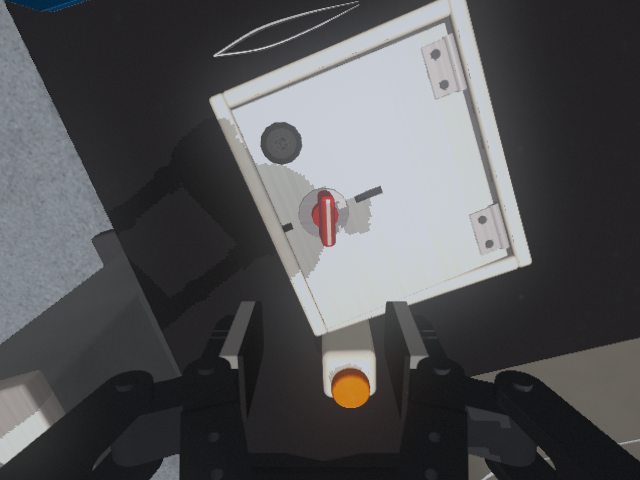

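The wrist view shows the wing as a near-vertical bar from (325,193) to (330,244), the marks at (369,194) and (288,227), and the pad at (281,143). The bottle is at (350,370).

```bash
python3 - <<'E'
from h import *
c=cap('wrist'); im=cv2.cvtColor(c['image'],cv2.COLOR_RGB2BGR)
cv2.imwrite('pics/w2z.png',cv2.resize(im[120:260,250:400],None,fx=4,fy=4,interpolation=cv2.INTER_CUBIC))
hsv=cv2.cvtColor(im,cv2.COLOR_BGR2HSV)
red=(((hsv[...,0]<8)|(hsv[...,0]>172))&(hsv[...,1]>90)).astype(np.uint8);red[:170]=0;red[260:]=0;red[:,:290]=0;red[:,350:]=0
v,u=np.nonzero(red);print(len(u),u.mean(),v.mean(),u.min(),u.max(),v.min(),v.max())
o,d=ray(c,np.c_[u,v]);X=o+d*c['z_map'][v,u][:,None];print(np.percentile(X[:,2],[5,50,90,98]))
t=X[X[:,2]>.112];m=t.mean(0);w=np.linalg.svd((t-m)[:,:2],full_matrices=False)[2][0];print('top',len(t),m,np.degrees(np.arctan2(w[1],w[0])))
r=cv2.minAreaRect((t[:,:2]*1000).astype(np.float32));print(r)
dark=(im.max(2)<75).astype(np.uint8);dark[:110]=0;dark[245:]=0;dark[:,:262]=0;dark[:,395:]=0
n,l,s,ce=cv2.connectedComponentsWithStats(dark)
for i in range(1,n):
    if s[i,4]>15: print(s[i],ce[i],onz(c,ce[i],0.09)[0])
E
```

```text
700 325.3071428571429 219.85857142857142 312 338 195 247
[0.09968393 0.11692834 0.11877002 0.11949066]
top 488 [0.51358946 0.27400261 0.11801482] -104.89363660526865
((520.866943359375, 301.79913330078125), (93.16230773925781, 9.403228759765625), 76.03326416015625)
[262 220  12  25 154] [265.44155844 235.7987013 ] [0.46575884 0.26823004 0.09      ]
[283 225  10   9  55] [287.70909091 228.85454545] [0.48271811 0.26873565 0.09      ]
```

View pics/w2z.png

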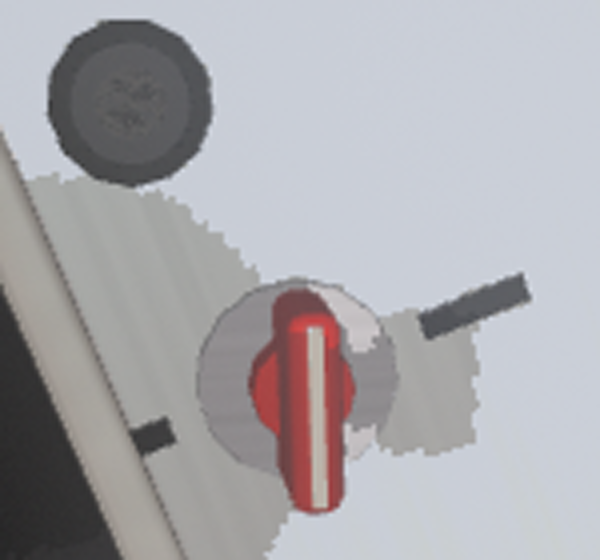

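```bash
python3 - <<'E'
from h import *
c=cap('wrist'); f=lambda a:(np.array(a,float)+.5)/4-.5+[250,120]
w=onz(c,f([[315,326],[319.5,508]]),.1185);d=w[0]-w[1];print(w,w.mean(0),np.degrees(np.arctan2(d[1],d[0])),np.linalg.norm(d))
m=np.vstack([onz(c,f([[474,306]]),.0865),onz(c,f([[153,437]]),.092)]);d=m[0]-m[1];print(m,np.degrees(np.arctan2(d[1],d[0])))
print('disc',onz(c,f([[297,376]]),.092)); print('pad',onz(c,f([[130,102]]),.0925))
tool([.513,.271,.105])
E
```

```text
[[0.51785587 0.28702927 0.1185    ]
 [0.51015393 0.2574507  0.1185    ]] [0.5140049  0.27223999 0.1185    ] 75.4048936342313 0.030564881661079752
[[0.54417087 0.27534468 0.0865    ]
 [0.48318285 0.26957441 0.092     ]] 5.4048469958070635
disc [[0.51092464 0.27320111 0.092     ]]
pad [[0.49733757 0.32646859 0.0925    ]]
pos [0.5099 0.2724 0.241 ] yaw_y -16.1 z [ 0.001  0.001 -1.   ] F [-0.7   0.18  0.1 ] T [-0.051  0.015 -0.029] w 0.04504210280533869 t 1.6167 q6 0.696
tool shift mm [ -0.6   3.3 136. ]
```

Emit:
apply_moves --pt "1 3 35" --pt "1 3 70" --pt "1 3 100" --pt "1 3 120" --pt "1 3 120" --roll '[-1,-1,-1,-1,-1]' --jaw '[40,35,32,32,32]'

```text
time_s: 2.03
position: [0.5088, 0.271, 0.1159]
tool_rot: [-2.492, -1.909, 0.014]
contact_force: [-1.1, 0.2, -1.0]
grip_width: 0.0322
```

```bash
python3 -c "
from h import *
for i in range(3): c=cap('wrist','w3.png');tool([.513,.272,.1005])
"
```

```text
pos [0.5107 0.2718 0.1184] yaw_y -15.1 z [-0.005 -0.002 -1.   ] F [ 0.33 -0.41  0.42] T [-0.01  -0.052  0.032] w 0.031780778988743034 t 2.0833 q6 0.677
tool shift mm [ 0.9  2.2 17.9]
pos [0.5127 0.2725 0.1206] yaw_y -15.12 z [-0. -0. -1.] F [-0.33  0.49  1.05] T [ 0.009 -0.041 -0.065] w 0.03194268377314964 t 2.1333 q6 0.677
tool shift mm [-0.4  0.4 20.1]
pos [0.5141 0.2729 0.122 ] yaw_y -15.14 z [ 0.003  0.001 -1.   ] F [ 0.44 -0.26  0.9 ] T [-0.007 -0.018 -0.019] w 0.03202229720664365 t 2.1833 q6 0.677
tool shift mm [-1.2 -0.8 21.5]
```

View pics/w3.png

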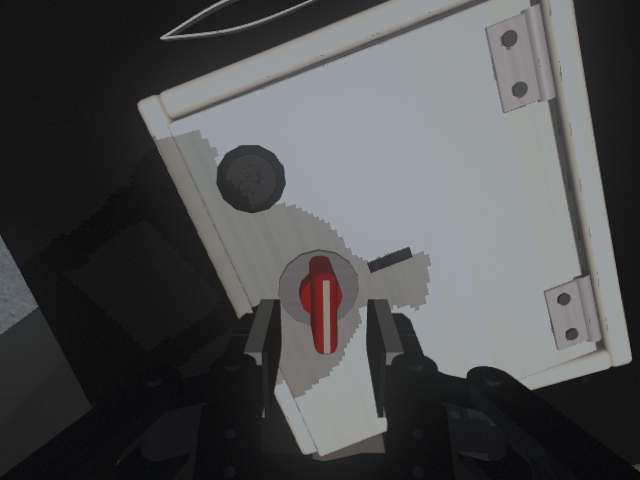

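The wing sits centred between the fingers, at about x = 322 between 265 and 385, so I'll go down and close.

Emit:
apply_moves --pt "0 0 12" --pt "0 0 20" --pt "0 0 20" --pt "0 0 20" --pt "0 0 20" --pt "0 0 20" --pt "0 0 20" --roll '[0,0,0,0,0,0,0]' --jaw '[32,32,32,26,20,15,13]'

```text
time_s: 2.77
position: [0.5108, 0.2723, 0.1002]
tool_rot: [-2.494, -1.904, 0.006]
contact_force: [-5.1, 2.7, 1.9]
grip_width: 0.0136
```

```bash
python3 -c "
from h import *
for i in range(3): c=cap('wrist','w4.png');tool([.513,.272,.1005])
"
```

```text
pos [0.5107 0.2723 0.1002] yaw_y -15.27 z [-0.005  0.    -1.   ] F [-4.99  0.9   2.49] T [0.402 1.012 0.063] w 0.013431737873119515 t 2.8167 q6 0.678
tool shift mm [ 0.3  2.2 -0.3]
pos [0.5107 0.2723 0.1002] yaw_y -15.26 z [-0.005  0.    -1.   ] F [-4.37  1.23  1.77] T [0.324 0.978 0.034] w 0.01341144451611518 t 2.8667 q6 0.678
tool shift mm [ 0.3  2.2 -0.3]
pos [0.5108 0.2723 0.1002] yaw_y -15.26 z [-0.005  0.    -1.   ] F [-5.21  1.48  1.55] T [0.36  0.971 0.045] w 0.013481289489694952 t 2.9167 q6 0.678
tool shift mm [ 0.3  2.2 -0.3]
```

View pics/w4.png

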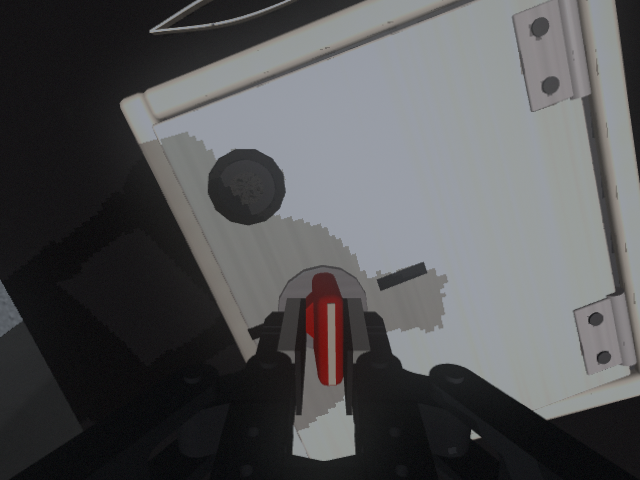

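Emit:
apply_moves --pt "0 -2.5 0" --pt "0 -2.5 0" --pt "0 -2.5 0" --pt "0 -2.5 0" --pt "0 -2.5 0" --pt "0 -2.5 0" --pt "0 -2.5 0" --pt "0 -2.5 0" --roll '[0,5,10,15,20,25,30,35]' --jaw '[14,14,14,14,14,14,14,14]'

```text
time_s: 3.58
position: [0.5109, 0.2731, 0.1009]
tool_rot: [-2.956, -1.062, -0.001]
contact_force: [-1.9, 0.8, 1.3]
grip_width: 0.0139
```

```bash
python3 -c "
from h import *
for i in range(2): c=cap('wrist','w5.png');tool([.513,.272,.1005])
"
```

```text
pos [0.5109 0.2731 0.1009] yaw_y -50.62 z [ 0.001  0.001 -1.   ] F [-2.34  1.99  2.51] T [ 0.235  0.39  -0.005] w 0.013771863869657928 t 3.6333 q6 1.298
tool shift mm [0.9 2.2 0.4]
pos [0.5108 0.2731 0.1009] yaw_y -50.22 z [ 0.001  0.001 -1.   ] F [-2.07  2.21  1.39] T [0.24  0.375 0.053] w 0.014255764957875151 t 3.6833 q6 1.291
tool shift mm [1.  2.2 0.4]
```

View pics/w5.png

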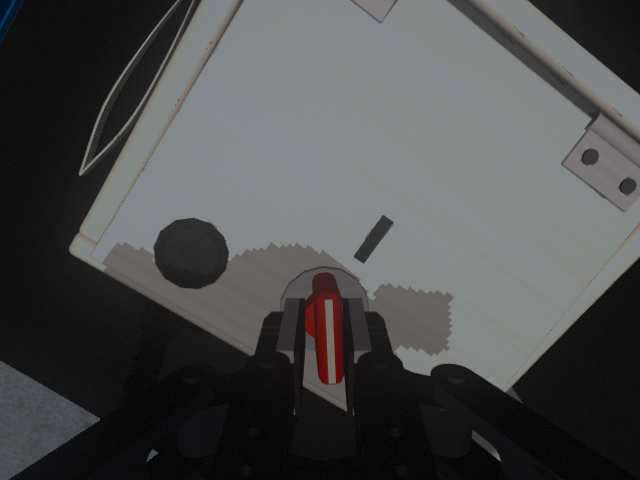

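The wing follows the fingers. I'll turn the rest, then close to square it.

Emit:
apply_moves --pt "0 0 0" --pt "0 0 0" --pt "0 0 0" --pt "0 0 0" --pt "0 0 0" --pt "0 0 0" --pt "0 0 0" --pt "0 0 0" --pt "0 0 0" --pt "0 0 0" --roll '[5,10,15,20,25,30,34.5,34.5,34.5,34.5]' --jaw '[14,14,14,14,14,14,13,11,8,8]'

```text
time_s: 4.52
position: [0.5118, 0.2725, 0.1009]
tool_rot: [-3.138, -0.149, -0.004]
contact_force: [0.3, -0.6, 2.1]
grip_width: 0.0086
```

```bash
python3 -c "
from h import *
for i in range(2): c=cap('wrist','w6.png');tool([.513,.272,.1005])
"
```

```text
pos [0.5118 0.2725 0.1009] yaw_y -84.59 z [ 0.002  0.    -1.   ] F [ 1.02 -0.7   1.55] T [-0.071 -0.321  0.067] w 0.008432833685303696 t 4.5667 q6 1.892
tool shift mm [1.1 0.7 0.4]
pos [0.5118 0.2725 0.1008] yaw_y -84.62 z [ 0.002  0.    -1.   ] F [ 0.83 -0.71  2.29] T [-0.086 -0.306  0.011] w 0.008571123420210335 t 4.6167 q6 1.892
tool shift mm [1.1 0.6 0.3]
```

View pics/w6.png

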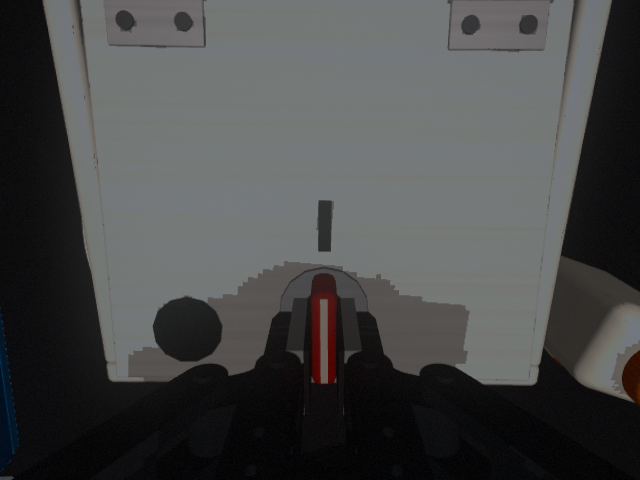

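The wing, at (323,340), is in line with the mark at (324,225). I'll open and lift.

Emit:
apply_moves --pt "0 0 0" --pt "0 0 0" --pt "0 0 0" --pt "0 0 -15" --pt "0 0 -40" --pt "0 0 -70" --pt "0 0 -70" --pt "0 0 -70" --roll '[0,0,0,0,0,0,0,0]' --jaw '[14,22,28,28,28,20,0,0]'

```text
time_s: 5.28
position: [0.5119, 0.2732, 0.1722]
tool_rot: [-3.137, -0.145, -0.006]
contact_force: [0.5, 0.2, -0.3]
grip_width: 0.0004
```

```bash
python3 -c "
from h import *
for i in range(3): c=cap('wrist','w7.png')
tool([.4975,.3265,.12])
"
```

```text
pos [0.5093 0.2719 0.1686] yaw_y -84.72 z [-0.003 -0.001 -1.   ] F [0.26 0.19 0.72] T [-0.014  0.019 -0.001] w 8.671658478601719e-05 t 5.4333 q6 1.894
tool shift mm [ -6.6 -55.5  48.6]
```

View pics/w7.png

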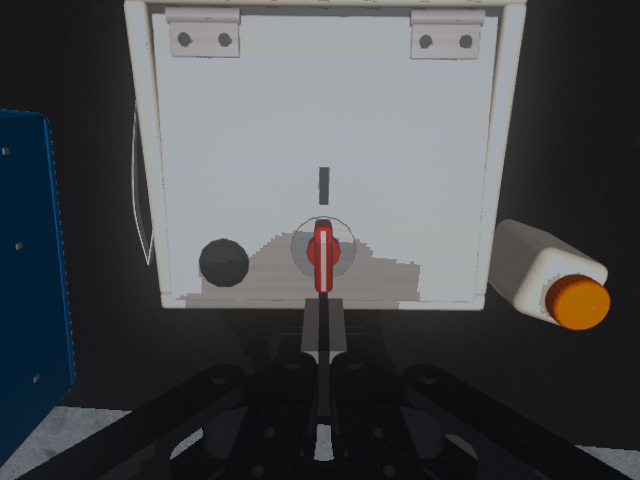

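Emit:
apply_moves --pt "-4 -25 0" --pt "-8 -55 0" --pt "-8 -55 25" --pt "-8 -55 55" --pt "-8 -55 60" --pt "-8 -55 60" --pt "-8 -55 60" --roll '[0,0,0,0,0,0,0]' --jaw '[0,0,0,0,0,0,0]'

```text
time_s: 6.02
position: [0.497, 0.3259, 0.1094]
tool_rot: [3.137, 0.144, -0.004]
contact_force: [0.6, 0.2, -0.1]
grip_width: 0.0001
```

```bash
python3 -c "
from h import *
for i in range(3): c=cap('wrist','w8.png');tool([.497,.326,.077])
"
```

```text
pos [0.4982 0.3265 0.1107] yaw_y -84.75 z [ 0.  0. -1.] F [ 0.65 -0.12 -0.27] T [-0.    -0.017 -0.023] w -0.00018209186558350432 t 6.0667 q6 1.986
tool shift mm [-1.2  0.3 33.7]
pos [0.4988 0.3268 0.1116] yaw_y -84.75 z [ 0.002  0.001 -1.   ] F [0.19 0.01 1.05] T [ 0.063 -0.014  0.028] w -0.0003475803790068705 t 6.1167 q6 1.986
tool shift mm [-2.   0.7 34.6]
pos [0.4991 0.3269 0.1119] yaw_y -84.75 z [ 0.003  0.001 -1.   ] F [ 0.48 -0.91  0.32] T [-0.002  0.009  0.042] w -5.7681460247879256e-05 t 6.1667 q6 1.986
tool shift mm [-2.2  0.8 34.9]
```

View pics/w8.png

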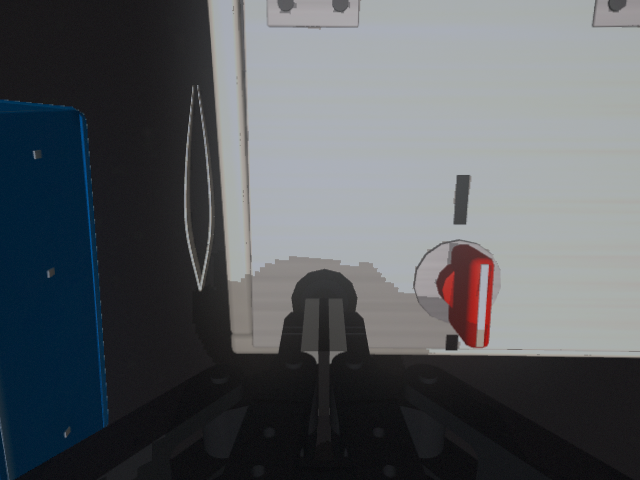

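The tool is over the pad (324,298), and the wing and marks are parallel. I'll press slowly.

Emit:
apply_moves --pt "-1 0 8" --pt "-2 0 15" --pt "-2 0 19" --pt "-2 0 23" --pt "-2 0 26" --pt "-2 0 29" --pt "-2 0 31" --pt "-2 0 31" --roll '[0,0,0,0,0,0,0,0]' --jaw '[0,0,0,0,0,0,0,0]'

```text
time_s: 6.83
position: [0.495, 0.3262, 0.0789]
tool_rot: [3.138, 0.144, -0.003]
contact_force: [-3.8, -0.3, 5.2]
grip_width: 0.0002
```

```bash
python3 -c "
from h import *
for i in range(3): c=cap('wrist','w9.png');tool([.497,.326,.077])
"
```

```text
pos [0.4952 0.3263 0.0791] yaw_y -84.72 z [-0.001 -0.001 -1.   ] F [-2.4  -0.74  3.52] T [-0.081  0.618 -0.039] w 0.00010769442561890677 t 6.8833 q6 1.988
tool shift mm [1.7 0.4 2.1]
pos [0.4955 0.3263 0.0793] yaw_y -84.72 z [-0.001 -0.    -1.   ] F [-3.07 -0.95  5.41] T [-0.113  0.525  0.007] w 0.00038967527147881883 t 6.9333 q6 1.988
tool shift mm [1.5 0.4 2.3]
pos [0.4957 0.3263 0.0795] yaw_y -84.72 z [-0. -0. -1.] F [-2.68  0.63  5.15] T [-0.063  0.607 -0.001] w -0.0002136453240156711 t 6.9833 q6 1.988
tool shift mm [1.3 0.5 2.5]
```

Foot passed the catch height (z below about 0.087), with only about 5 N so far. Pressing further.

Emit:
apply_moves --pt "0 0 1" --pt "0 0 2" --pt "0 0 3" --pt "0 0 4" --pt "0 0 4" --pt "0 0 4" --roll '[0,0,0,0,0,0]' --jaw '[0,0,0,0,0,0]'

```text
time_s: 7.48
position: [0.4959, 0.3264, 0.077]
tool_rot: [3.138, 0.145, -0.0]
contact_force: [-6.3, -2.4, 11.3]
grip_width: -0.0003
```

```bash
python3 -c "
from h import *
for i in range(4): c=cap('wrist','w10.png');tool([.497,.326,.077])
"
```

```text
pos [0.4958 0.3264 0.077 ] yaw_y -84.72 z [-0. -0. -1.] F [-5.74 -1.93 12.27] T [-0.319  1.042 -0.035] w 0.0002761358971951618 t 7.5333 q6 1.988
tool shift mm [1.1 0.5 0. ]
pos [0.4958 0.3264 0.077 ] yaw_y -84.72 z [-0. -0. -1.] F [-6.45 -1.5  12.55] T [-0.264  0.992  0.014] w 3.054827140785141e-05 t 7.5833 q6 1.988
tool shift mm [1.1 0.5 0. ]
pos [0.4958 0.3264 0.077 ] yaw_y -84.72 z [-0. -0. -1.] F [-5.2  -2.3  12.43] T [-0.274  1.033  0.035] w -0.00023173533121687644 t 7.6333 q6 1.988
tool shift mm [1.1 0.5 0. ]
pos [0.4959 0.3264 0.0771] yaw_y -84.72 z [-0. -0. -1.] F [-6.94 -1.74 12.2 ] T [-0.317  1.024  0.075] w 0.00015894945744961833 t 7.6833 q6 1.988
tool shift mm [1.1 0.5 0.1]
```

View pics/w10.png

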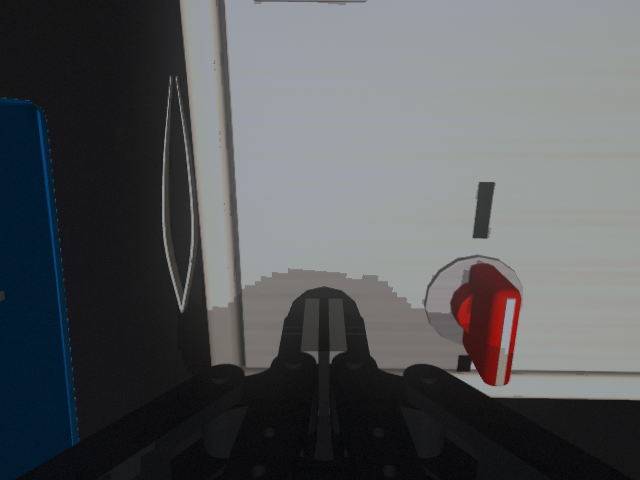

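The panel is flush (TCP at 77 mm, equal to the shut pad height). I'll add a little force and relax the sideways load.

Emit:
apply_moves --pt "-0.5 0 0.5" --pt "-1 0 1" --pt "-1 0 1" --pt "-1 0 1" --pt "-1 0 1" --roll '[0,0,0,0,0]' --jaw '[0,0,0,0,0]'

```text
time_s: 8.1
position: [0.4958, 0.3264, 0.077]
tool_rot: [-3.138, -0.145, -0.003]
contact_force: [-5.4, -3.9, 15.7]
grip_width: 0.0
```

```bash
python3 -c "
from h import *
for i in range(8): c=cap('wrist');
tool(None)
for i in range(8): c=cap('wrist');
tool(None)
c=cap('top'); im=cv2.cvtColor(c['image'],cv2.COLOR_RGB2BGR)
a=cv2.resize(im[160:290,160:335],None,fx=3,fy=3); s=cap('side'); b=cv2.cvtColor(s['image'],cv2.COLOR_RGB2BGR)[170:300,230:360]
b=cv2.resize(b,None,fx=3,fy=3)[:a.shape[0]]
o=np.hstack([a,b])[:, :]
cv2.imwrite('pics/fin.png',cv2.resize(o,(780,int(o.shape[0]*780/o.shape[1]))))
"
```

```text
pos [0.4958 0.3264 0.077 ] yaw_y -84.71 z [ 0.002  0.    -1.   ] F [-5.71 -2.87 15.55] T [-0.54   0.984 -0.005] w 9.689049269144339e-05 t 8.5 q6 1.988
pos [0.4958 0.3264 0.077 ] yaw_y -84.71 z [ 0.002  0.    -1.   ] F [-6.27 -2.45 15.14] T [-0.545  0.977  0.008] w 0.0001464479899527871 t 8.9 q6 1.988
```

View pics/fin.png

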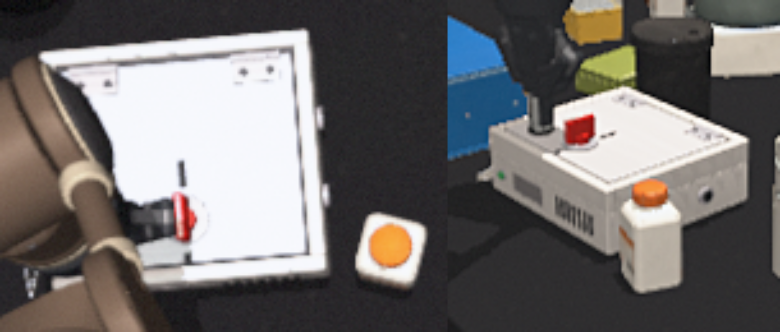

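The top and side views show the panel flush with the rim and the wing in line with the marks. The bottle is where it was. The push holds steady at 15 N, so I'm handing in.

```bash
python3 -c "
from h import *
print(manip.job_done());tool(None)"
```

```text
the job is handed in; nothing more can be done
None
the job is handed in; nothing more can be done
```

I turned the red wing about 70° clockwise until it lined up with the black marks. I then pushed the panel down with closed fingers on the press pad and handed the job in while still pressing.

- **Panel:** the last reading put the fingertips at 77.0 mm, the pad's height when the panel is shut. The camera views also show it flush with the rim.
- **Hold:** the push down was steady at about 15 N. A sideways force of about 6 N remained, and my small shift to remove it didn't help.
- **Wing:** in the wrist view it was parallel to the marks before the push. I judged this by eye to within a degree or two. The panel also went down past the height where a misaligned foot would catch.
- **Surroundings:** the bottle looks unmoved in the final pictures, and the forceps looked in place in the last wrist view. I didn't check the timer at the end, but the arm never went near it.
- **Time:** about 9 s of the 45 s allowed.

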